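Charge the polishing tub with doll-joint balls

TASK

Load the polishing machine: flip its red-knobbed lock lever over to free the lid and slide the lid fully open, then with the scoop transfer every wooden ball from the green tray into the tub, never touching the balls with the gripper. Once all the balls are in, slide the lid fully shut and flip the lever back over to lock it; before you finish, hang the scoop by the eye in its handle on the stand's peg. Leave the tape rolls and the brush where they are.

Things in the scene. Friction and masses are not known exactly. Their poses are not given: they have to be found in the camera images.
- tray: fixed green tray with the balls, 285 mm long (its x), 170 wide (inside 160), walls 75 mm high. The floor, x = -0.11 to 0.14, is level, its upper face 12 mm above the table; at its -x end (the robot's side) it ends in a ramp rising outwards at 60 deg from the floor (40 mm high); the far end wall is upright. Origin on the table, z up.
- tray_foot (a point): middle of the line where the tray's floor meets the 60 deg ramp, on the floor's upper face (the end near the robot)
- tray_head (a point): middle of the floor's upper face at its far end, against the upright wall
- machine: fixed polishing machine: open blue tub (outside 170 x 180 mm, walls 6 mm, rim at z 85 mm, floor at z 20 mm), grey motor housing behind it (165 mm long, 80 high), white lid sliding over the tub, steel lever on its -y side. Origin on the table under the tub's centre; x points away from the robot along the lid's opening direction, z up.
- lid (a joint): sliding lid: 0 m shut, 0.16 m fully open (towards +x of the machine). Stays where left; about 2 N to slide. The lever's cam blocks it while the lever is locked (a 20 mm high steel lug on the lid stands just in front of the cam).
- lid_handle (a point): centre of the black ridge handle on the lid: 16 mm thick along machine x, 60 mm along y, 30 mm high; centre 15 mm above the lid's upper face (107.5 mm above the table); moves with the lid; 55 mm before the lid's centre
- lever (a joint): cam lock lever: 0 rad locked (arm leans 45 deg inwards over the lid, to machine +y), 1.57 rad free (leans 45 deg outwards, to machine -y). Its pivot axis runs along machine x through machine x = 0.03, y = -0.100, z = 0.099. Stays where left (0.12 N m friction).
- lever_tip (a point): centre of the red ball knob (18 mm) at the end of the 70 mm lever arm (10 mm rod); moves with the lever
- scoop: metal scoop, 0.16 kg. Pan 120 mm long (x), 102 wide (inside 96), floor 3 mm, open at its lip (x = +0.06); back and side walls up to z = 45 mm, side walls from x = -0.06 to 0.025 only. Origin: centre of the underside. A bridge (56 mm long, up to z = 51 mm) bears the orange handle: eye, 54 mm bar, 28 x 28 mm grip block, z = 0.101 to 0.147, centred at x = -0.008.
- scoop_eye (a point): centre of the eye in the scoop's handle (scoop x = -0.008, z = 0.072): an opening right through along scoop y, 38 mm wide (x) and 42 mm high (z = 0.051 to 0.093)
- stand: fixed wooden stand: base 100 x 110 mm, 16 mm high; post 20 x 30 mm, 171 mm high, front face at x = 0; a round peg 9 mm thick leaves the post towards -x (the robot), rising 12 deg outwards, with a 15 mm red ball at its end. Origin on the table below the peg's root, z up.
- peg_mid (a point): point on the peg's axis 75 mm in front of the post, 154 mm above the table
- peg_tip (a point): centre of the red ball at the peg's end, 130 mm in front of the post, 166 mm above the table
- tape: bystander: roll of masking tape lying flat, 84 mm across, 24 mm high; origin under its centre
- brush: bystander: brush lying on the table far to the left
- tape2: bystander: blue tape roll lying flat far to the right, 100 mm across, 30 mm high
- ball1: wooden doll-joint ball, 30 mm, 12 g, smooth (friction about 0.35 in tray and scoop), origin at its centre; may be absent (None)
- ball2: wooden doll-joint ball, 30 mm, 12 g, smooth (friction about 0.35 in tray and scoop), origin at its centre; may be absent (None)
- ball3: wooden doll-joint ball, 30 mm, 12 g, smooth (friction about 0.35 in tray and scoop), origin at its centre; may be absent (None)
- ball4: wooden doll-joint ball, 30 mm, 12 g, smooth (friction about 0.35 in tray and scoop), origin at its centre; may be absent (None)
- ball5: wooden doll-joint ball, 30 mm, 12 g, smooth (friction about 0.35 in tray and scoop), origin at its centre; may be absent (None)
- ball6: wooden doll-joint ball, 30 mm, 12 g, smooth (friction about 0.35 in tray and scoop), origin at its centre; may be absent (None)
- ball7: wooden doll-joint ball, 30 mm, 12 g, smooth (friction about 0.35 in tray and scoop), origin at its centre; may be absent (None)
Things that resemble listed ones, but are neither listed nor needed, are in the scene too. Leave any purple look-alike of the scoop alone.

How it is judged:
By the outcome, as a careful person would: the job done as asked, in the order asked, and still so for the second after the job is handed in, with the robot touching nothing.
Of ball1, ball2, ball3, ball4, ball5, ball6, ball7 only 4 to 7 are there at a start; the rules pass over those that are not, and their reading is None.
At some moment in a run one of scoop may be knocked a few centimetres aside while the robot is not near it.
It also fails if it takes over 210 s, if anything falls off the work surface, if the arm or the gripper's body presses on something with over 40 N, if the wrist force passes 120 N, or if a joint passes its speed limit or range.

ROBOT

A 6-joint arm with a two-finger parallel gripper is mounted at the origin on the work surface. World frame = base frame: x ahead of the robot, y to its left, z up, the work surface at z = 0. Lengths are in m, angles in rad, forces in N, time in s.
With the tool pointing down it reaches from about 0.375 to 0.825 m from the base axis. Payload 5.5 kg.
Tool frame: the origin (TCP) lies midway between the tips of the shut fingers; the grasp point (between the pads) lies 19 mm behind it; z points along the fingers, y is the line along which they close (so a half turn about z gives the same grasp; the last joint's range is limited). The gripper opens to 85 mm and grips with 20 to 120 N. Pads are 22 mm wide; open, the fingers measure 114 mm over their backs; the gripper's body (76 mm by 85 mm) begins 54 mm behind the grasp point. The pads swing forward as they close: fully open they stand 13 mm farther back than shut.
Start: joints at [1.275, 0.314, -0.047, 1.21, 0, 1.571], TCP at [0.175, 0.574, 0.231] pointing down, gripper open.
Joint ranges: [-2.67, 2.67], [-0.69, 1.73], [-1.03, 1.25], [-2.08, 2.16], [-1.42, 1.45], [-3.14, 3.14]. Speed limits (rad/s): [2.39, 2.39, 3.01, 3.14, 3.14, 3.14].

INTERFACE

Orientations are given as [roll, pitch, yaw] about the fixed x, y, z axes, in that order (R = Rz(yaw) Ry(pitch) Rx(roll)).
In Python, from bench import robot gives the robot as it stands. Calls block until the motion is done:
- robot.move_ptp(position, orientation): joint-space move of the TCP to a pose.
- robot.move_linear(position, rot=None, max_speed=0.15, contact_N=None): straight line of the TCP; rot=None keeps the orientation; max_speed is the mean speed in m/s. With contact_N (N) it stops when the force on the tool has changed by that much, and returns True; else False.
- robot.move_joints(angles): joint-space move.
- robot.command_gripper(opening, effort=None): finger opening in m; effort is the grip in N (None keeps the last); returns when the fingers have stopped.
- robot.hold(seconds).
- robot.ik(position, orientation): joint angles nearest the present ones, or None.
- robot.observe(): the state.
- robot.camera(name): name is "scene" or "top" or "wrist"; returns the picture (480x640x3 uint8, blue, green, red); there is no depth.
- robot.calibration(name): a dict with "camera_matrix" (3x3 intrinsics, pixels), "dist_coeffs" ([k1, k2, p1, p2, k3] as OpenCV has them; the pictures are not rectified), "eye" and "rotation" of the camera in the world. Camera axes: x right, y down, z forward; pixel columns grow to the right and rows downward; lengths in m; the calibration is good to about 2 mm. A picture is of the moment at which its call begins: read the wrist's pose just before it. calibration takes no time and is no camera call; for the wrist camera it gives the pose at the moment of the call.
A pose or a line that the arm cannot do raises robot.Unreachable and nothing moves.
- robot.hand_in(): hands the job in; it is judged then, once.
The state is a dict: "time": time; "joint_positions": joint angles; "dq": joint speeds; "joint_efforts": joint torques, N m; "tool_pos": TCP position; "ee_rot": TCP orientation; "wrist_force": force on the tool from outside, world axes, zero at the start; "ft_torque": the same for the moment, N m; "grip_width": finger opening in m; "gripper_force": force on a finger pad.
Only numpy, scipy, OpenCV 4.12 (cv2) and the standard library are available. Lean on these libraries where they do the work, as an engineer would, in place of code of your own. Each camera call takes 0.05 s, during which the arm holds its last target. There are 200 camera calls.

## Working session

There is one attempt and no reset: what is moved stays moved. The work goes in short steps, each a Python script; the robot and the scene stay as the last script left them, time stands still between calls to the robot, and variables do not carry over. Pictures are saved under pics/ and viewed, at most 21 in all, crops included, and the job is handed in when it is done.

```bash
ls; mkdir -p pics; python3 - <<'E'
from bench import robot
import cv2,numpy as np
for n in("scene","top"):
    cv2.imwrite(f"pics/{n}0.png",robot.camera(n)); c=robot.calibration(n); print(n,{k:np.round(v,4).tolist() for k,v in c.items()})
print(robot.observe())
E
```

```text
pics
scene {'camera_matrix': [[510.6097, 0.0, 315.785], [0.0, 510.6097, 245.2296], [0.0, 0.0, 1.0]], 'dist_coeffs': [-0.073, 0.0, 0.0, 0.0, 0.0], 'eye': [1.0009, -0.5356, 1.1801], 'rotation': [-2.5347, 0.0177, 0.7796]}
top {'camera_matrix': [[495.0268, 0.0, 318.4851], [0.0, 495.0268, 238.1156], [0.0, 0.0, 1.0]], 'dist_coeffs': [0.0014, 0.0, 0.0, 0.0, 0.0], 'eye': [0.3245, -0.0206, 1.2325], 'rotation': [-3.0066, 0.0012, -1.5541]}
{'time': 0.1, 'joint_positions': array([ 1.27501354e+00,  3.14150210e-01, -4.79694028e-02,  1.21019547e+00,
       -3.92665773e-05,  1.57079580e+00]), 'dq': array([ 0.00101305, -0.00033937,  0.00278244,  0.00114263, -0.00033259,
        0.00084058]), 'joint_efforts': array([ 5.42310397e-05, -5.40766454e+01,  3.40541625e+01,  1.12266818e-02,
       -6.26436844e-06,  9.84632962e-07]), 'tool_pos': array([0.17475606, 0.57344982, 0.23052808]), 'ee_rot': array([-3.14007389e+00,  3.92657274e-05,  2.84581046e+00]), 'wrist_force': array([ 0.06325932,  0.20082005, -0.7938328 ]), 'ft_torque': array([-0.02615532, -0.01082279,  0.0338683 ]), 'gripper_force': 0.0, 'grip_width': 0.08565085203697642}
```

View pics/scene0.png

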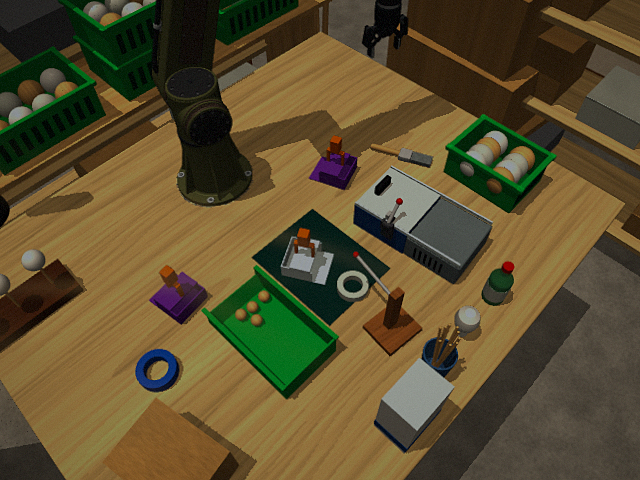

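View pics/top0.png

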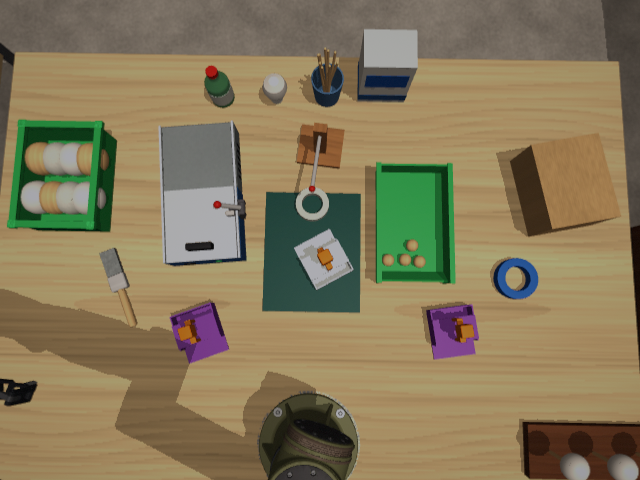

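Scoop candidates in the top view are the steel scoop at (323,258) and purple look-alikes at (199,331) and (453,331). For the tray, the candidates are the green tray at (415,222) and a basket at (62,175). For the red knob, they are the lever at (217,205), peg ball at (312,188) and bottle cap at (211,72). I choose the steel scoop, the tray at (415,222) and the lever at (217,205). Four balls show at (388,260), (405,260), (419,262) and (411,245). I'll check these choices in a montage of close crops.

```bash
cat > h.py <<'E'
import cv2,numpy as np
from scipy.spatial.transform import Rotation as Ro
from bench import robot
def R(rpy): return Ro.from_euler('xyz',rpy).as_matrix()
def ray(c,px):
    u=cv2.undistortPoints(np.array([[px]],float),np.array(c['camera_matrix']),np.array(c['dist_coeffs']))[0,0]
    d=R(c['rotation'])@np.array([u[0],u[1],1.]); return np.array(c['eye']),d/np.linalg.norm(d)
def onz(c,px,z):
    e,d=ray(c,px); return e+d*(z-e[2])/d[2]
def tri(obs):
    "obs: list of (calib,pixel): least-squares ray crossing; returns point, rms miss"
    A=np.zeros((3,3));b=np.zeros(3);L=[]
    for c,p in obs:
        e,d=ray(c,p);M=np.eye(3)-np.outer(d,d);A+=M;b+=M@e;L.append((e,M))
    x=np.linalg.solve(A,b); return x,np.sqrt(np.mean([np.sum((M@(x-e))**2) for e,M in L]))
def blobs(im,lo,hi,amin=5,roi=None):
    "HSV blobs [(cx,cy,area)] ; lo hue>hi hue wraps"
    h=cv2.cvtColor(im,cv2.COLOR_BGR2HSV)
    if lo[0]<=hi[0]: m=cv2.inRange(h,lo,hi)
    else: m=cv2.inRange(h,lo,(180,hi[1],hi[2]))|cv2.inRange(h,(0,lo[1],lo[2]),hi)
    if roi is not None:
        k=np.zeros_like(m);x0,y0,x1,y1=roi;k[y0:y1,x0:x1]=255;m&=k
    n,l,s,c=cv2.connectedComponentsWithStats(m)
    return m,l,[(round(c[i][0],1),round(c[i][1],1),int(s[i][4]),i) for i in range(1,n) if s[i][4]>=amin]
E
python3 - <<'E'
from h import *
t=cv2.imread('pics/top0.png');s=cv2.imread('pics/scene0.png')
def cr(im,x0,y0,w,h): return cv2.resize(im[y0:y0+h,x0:x0+w],(400,300),interpolation=cv2.INTER_CUBIC)
m=np.vstack([np.hstack([cr(t,275,215,100,75),cr(s,265,215,100,75)]),np.hstack([cr(t,140,120,200,150),cr(s,340,165,200,150)])])
cv2.imwrite('pics/m1.png',m)
for n,im in(('top',t),('scene',s)):
    print(n,'red',blobs(im,(172,150,90),(4,255,255),4)[2])
    print(n,'orange',blobs(im,(5,150,60),(18,255,255),8,(150,140,450,360))[2])
E
```

```text
top red [(np.float64(210.9), np.float64(71.0), 98, 1), (np.float64(311.5), np.float64(188.1), 27, 3), (np.float64(216.9), np.float64(204.1), 41, 4)]
top orange [(np.float64(305.8), np.float64(151.9), 381, 1), (np.float64(331.0), np.float64(153.9), 519, 2), (np.float64(324.8), np.float64(257.5), 216, 4), (np.float64(188.1), np.float64(331.8), 301, 5)]
scene red [(np.float64(398.8), np.float64(200.2), 22, 1), (np.float64(355.1), np.float64(253.7), 20, 2), (np.float64(508.2), np.float64(265.8), 80, 3)]
scene orange [(np.float64(153.7), np.float64(144.2), 36, 1), (np.float64(257.5), np.float64(164.6), 713, 6), (np.float64(279.0), np.float64(144.4), 57, 8), (np.float64(288.2), np.float64(142.2), 12, 9), (np.float64(293.2), np.float64(144.6), 32, 11), (np.float64(323.1), np.float64(146.9), 288, 12), (np.float64(373.4), np.float64(146.7), 363, 15), (np.float64(402.0), np.float64(140.7), 11, 18), (np.float64(342.4), np.float64(149.7), 47, 32), (np.float64(168.7), np.float64(150.7), 29, 43), (np.float64(166.7), np.float64(167.1), 261, 58), (np.float64(270.7), np.float64(153.2), 11, 59), (np.f
[... 5745 characters left out ...]
(337.3), 16, 651), (np.float64(176.2), np.float64(343.4), 12, 656), (np.float64(191.7), np.float64(343.8), 12, 657), (np.float64(368.5), np.float64(342.5), 11, 658), (np.float64(378.9), np.float64(345.6), 16, 659), (np.float64(405.1), np.float64(345.2), 14, 660), (np.float64(445.2), np.float64(351.2), 74, 662), (np.float64(359.9), np.float64(351.1), 8, 678), (np.float64(373.9), np.float64(354.3), 69, 680), (np.float64(234.1), np.float64(352.8), 17, 685), (np.float64(228.0), np.float64(356.5), 8, 697), (np.float64(353.4), np.float64(357.0), 12, 699), (np.float64(406.7), np.float64(357.0), 30, 702), (np.float64(241.7), np.float64(358.2), 9, 707), (np.float64(362.6), np.float64(358.2), 9, 708)]
```

View pics/m1.png

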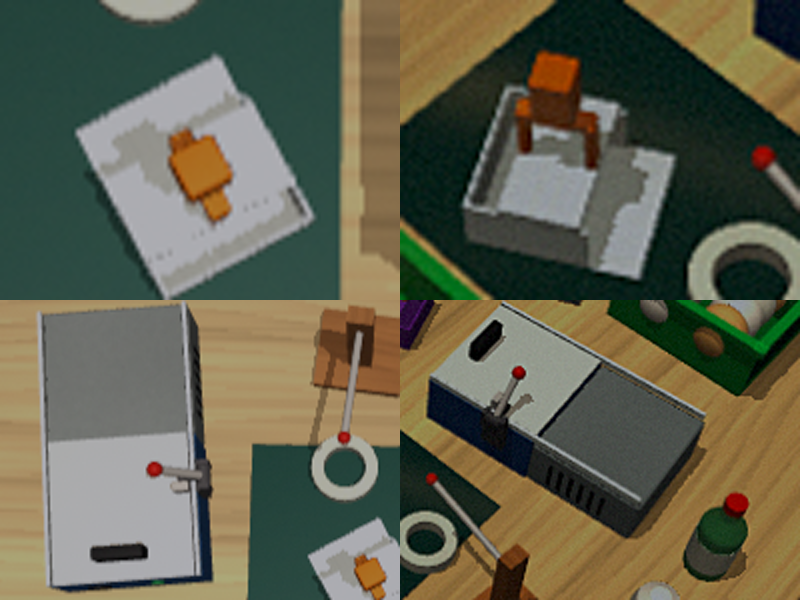

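The crops show the steel scoop with its lip pointing to the upper left in the top view (scoop x at about +28° in the world). The lid handle is at top (200,246), the lever's red knob at (217,204) leaning inwards, and the peg ball at (312,188). Next I measure.

```bash
cat > meas.py <<'E'
from h import *
t=robot.camera('top');s=robot.camera('scene');T=robot.calibration('top');S=robot.calibration('scene')
f=lambda x:np.round(x,4).tolist()
def near(b,p): return min(b,key=lambda q:(q[0]-p[0])**2+(q[1]-p[1])**2)[:2]
rt=blobs(t,(172,150,90),(4,255,255),4)[2];rs=blobs(s,(172,150,90),(4,255,255),4)[2]
for n,a,b in(('knob',(217,204),(399,200)),('pegtip',(312,188),(355,254))):
    p,e=tri([(T,near(rt,a)),(S,near(rs,b))]);print(n,f(p),f(e))
# handle (black)
ht=blobs(t,(0,0,0),(180,255,45),60,(180,235,220,256));hs=blobs(s,(0,0,0),(180,255,60),40,(370,172,396,198))
print('black',ht[2],hs[2])
p,e=tri([(T,ht[2][0][:2]),(S,hs[2][0][:2])]);print('handle',f(p),f(e))
m=(ht[1]==ht[2][0][3]).astype(np.uint8);c=max(cv2.findContours(m,0,2)[0],key=cv2.contourArea)
r=cv2.boxPoints(cv2.minAreaRect(c));print('handle box z.12',[f(onz(T,q,.1225)[:2]) for q in r])
# lid white + housing: outline corners
hsv=cv2.cvtColor(t,cv2.COLOR_BGR2HSV)
m=cv2.inRange(hsv,(0,0,110),(180,60,255));k=np.zeros_like(m);k[185:268,155:246]=255;m&=k
c=max(cv2.findContours(m,0,2)[0],key=cv2.contourArea);r=cv2.boxPoints(cv2.minAreaRect(c));print('lid px',f(r),[f(onz(T,q,.0925)[:2]) for q in r])
# tray
m=cv2.inRange(hsv,(50,120,40),(75,255,255));k=np.zeros_like(m);k[150:295,365:465]=255;m&=k
c=max(cv2.findContours(m,0,2)[0],key=cv2.contourArea);r=cv2.boxPoints(cv2.minAreaRect(c));print('tray px',f(r),[f(onz(T,q,.075)[:2]) for q in r])
# balls
bt=blobs(t,(8,110,60),(22,255,255),20,(378,170,450,282))[2];bs=blobs(s,(5,130,60),(22,255,255),40,(205,280,340,395))[2]
print('balls top',bt,'scene',bs)
for b in bt:
    L=[tri([(T,b[:2]),(S,q[:2])])+(q,) for q in bs];p,e,q=min(L,key=lambda a:a[1]);print(f(p),f(e),'onz',f(onz(T,b[:2],.027)[:2]))
# scoop block
ot=blobs(t,(3,170,60),(16,255,255),60,(295,225,355,292));os_=blobs(s,(3,170,60),(16,255,255),60,(285,220,325,265))
print('orange',ot[2],os_[2])
m=cv2.inRange(hsv,(0,0,70),(180,70,255));k=np.zeros_like(m);k[222:295,288:359]=255;m&=k;m|=(ot[0])
cc=max(cv2.findContours(m,0,2)[0],key=cv2.contourArea);rr=cv2.minAreaRect(cc);r=cv2.boxPoints(rr);print('scoop',rr,[f(onz(T,q,.03)[:2]) for q in r])
E
python3 meas.py
python3 - <<'E'
from bench import robot
import numpy as np
c=robot.calibration('wrist');print({k:np.round(v,3).tolist() for k,v in c.items()})
E
```

```text
knob [0.543, 0.2094, 0.155] 0.0003
pegtip [0.5793, -0.0003, 0.1678] 0.0008
black [(np.float64(199.1), np.float64(246.0), 188, 1)] [(np.float64(382.5), np.float64(185.0), 172, 1)]
handle [0.4541, 0.2558, 0.1071] 0.0007
handle box z.12 [[0.458, 0.2833], [0.4634, 0.2222], [0.4476, 0.2203], [0.4422, 0.2814]]
lid px [[159.84860229492188, 185.0045928955078], [239.29080200195312, 182.59730529785156], [241.656005859375, 260.64678955078125], [162.21380615234375, 263.05419921875]] [[0.5995, 0.3597], [0.6084, 0.1725], [0.4238, 0.16], [0.4152, 0.3432]]
tray px [[376.0, 163.0], [454.0, 163.0], [454.0, 282.0], [376.0, 282.0]] [[0.6665, -0.1521], [0.6696, -0.3398], [0.3836, -0.3341], [0.3806, -0.1524]]
balls top [(np.float64(411.5), np.float64(245.0), 83, 1), (np.float64(387.5), np.float64(259.6), 80, 2), (np.float64(404.3), np.float64(259.1), 84, 3), (np.float64(418.8), np.float64(261.1), 83, 4)] scene [(np.float64(219.1), np.float64(290.4), 652, 1), (np.float64(323.4), np.float64(368.1), 1403, 2), (np.float64(263.4), np.float64(295.7), 81, 3), (np.float64(252.0), np.float64(306.4), 86, 4), (np.fl
[... 266 characters left out ...]
9), 2078, 12)]
[0.4748, -0.2452, 0.0262] 0.0003 onz [0.4749, -0.2448]
[0.4377, -0.1865, 0.0262] 0.0007 onz [0.438, -0.1859]
[0.4396, -0.2276, 0.0256] 0.0006 onz [0.4399, -0.2269]
[0.4354, -0.2627, 0.0264] 0.0004 onz [0.4356, -0.2622]
orange [(np.float64(323.5), np.float64(255.6), 130, 1)] [(np.float64(303.0), np.float64(239.0), 257, 1)]
scoop ((323.5, 258.4999694824219), (49.52027893066406, 43.7906608581543), 61.821407318115234) [[0.4647, 0.0467], [0.5175, -0.047], [0.411, -0.1052], [0.3595, -0.0123]]
{'camera_matrix': [[385.513, 0.0, 320.193], [0.0, 385.513, 238.438], [0.0, 0.0, 1.0]], 'dist_coeffs': [-0.045, 0.0, 0.0, 0.0, 0.0], 'eye': [0.095, 0.599, 0.373], 'rotation': [2.81, 0.0, 1.275]}
```

The measured positions are consistent: machine origin about (0.509, 0.259) with yaw about 3.5°, and tray foot about (0.413, -0.249). Next I flip the lever with shut fingers.

```bash
cat >> h.py <<'E'
YM=np.radians(3.5);OM=np.array([.509,.2592,0])
def M(x,y,z): return OM+Ro.from_euler('z',YM).apply([x,y,z])
YT=YM+np.pi/2                      # tool y along machine x
def down(yaw): return [np.pi,0,yaw]
def knob():
    t=robot.camera('top');T=robot.calibration('top');s=robot.camera('scene');S=robot.calibration('scene')
    a=blobs(t,(172,150,90),(4,255,255),8,(190,170,290,240))[2];b=blobs(s,(172,150,90),(4,255,255),6,(340,160,450,260))[2]
    L=[tri([(T,p[:2]),(S,q[:2])]) for p in a for q in b]
    return [np.round(Ro.from_euler('z',-YM).apply(p-OM),4).tolist() for p,e in L if e<.004]
E
python3 - <<'E'
from h import *
r=down(YT)
robot.command_gripper(0.0,30)
robot.move_ptp(M(.03,-.015,.22),r)
robot.move_linear(M(.03,-.015,.137),max_speed=.15)
c=robot.move_linear(M(.03,-.145,.137),max_speed=.06,contact_N=12)
o=robot.observe();print(c,Ro.from_euler('z',-YM).apply(o['tool_pos']-OM),o['wrist_force'],o['time'])
robot.move_linear(M(.03,-.10,.137),max_speed=.2)
robot.move_linear(M(.03,-.06,.22),max_speed=.25)
robot.move_ptp(M(-.09,0,.2),r)
print(knob(),robot.observe()['time'])
E
```

```text
True [ 0.03040653 -0.03189918  0.1378154 ] [0.45443089 1.73891492 0.74090753] 4.1667
[[0.0337, -0.131, 0.1634]] 5.875
```

```bash
python3 - <<'E'
from h import *
r=down(YT)
robot.move_ptp(M(.03,-.07,.21),r)
robot.move_linear(M(.03,-.07,.135),max_speed=.15)
c=robot.move_linear(M(.03,-.136,.135),max_speed=.05,contact_N=25)
o=robot.observe();print(c,Ro.from_euler('z',-YM).apply(o['tool_pos']-OM),o['wrist_force'],o['time'])
robot.move_linear(M(.03,-.08,.135),max_speed=.2)
robot.move_linear(M(.0,-.03,.2),max_speed=.25)
robot.move_ptp(M(-.09,0,.19),r)
print(knob(),robot.observe()['time'])
E
```

```text
True [ 0.03033722 -0.11943278  0.1363612 ] [-0.24851366  2.85186351  4.25601027] 8.1583
[[0.0342, -0.147, 0.1511]] 9.575
```

```bash
python3 - <<'E'
from h import *
L=lambda: Ro.from_euler('z',-YM).apply(robot.observe()['tool_pos']-OM).round(4)
robot.move_linear(M(-.098,0,.101),max_speed=.15)
c=robot.move_linear(M(.095,0,.101),max_speed=.08,contact_N=25);print(c,L(),robot.observe()['wrist_force'])
if L()[0]<.07:
    c=robot.move_linear(M(.095,0,.101),max_speed=.08,contact_N=30);print(c,L(),robot.observe()['wrist_force'])
robot.move_linear(M(.04,0,.16),max_speed=.2)
robot.move_ptp([.38,.05,.33],down(0))
print(robot.observe()['time'])
cv2.imwrite('pics/top1.png',robot.camera('top'));cv2.imwrite('pics/w1.png',robot.camera('wrist'));print({k:np.round(v,4).tolist() for k,v in robot.calibration('wrist').items()})
E
```

```text
True [ 0.0837 -0.0003  0.0999] [-0.13834527 -0.35935462 -0.36620541]
17.0583
{'camera_matrix': [[385.513, 0.0, 320.1926], [0.0, 385.513, 238.4378], [0.0, 0.0, 1.0]], 'dist_coeffs': [-0.0453, 0.0, 0.0, 0.0, 0.0], 'eye': [0.4649, 0.0504, 0.4727], 'rotation': [2.8088, 0.0008, -1.5707]}
```

View pics/top1.png

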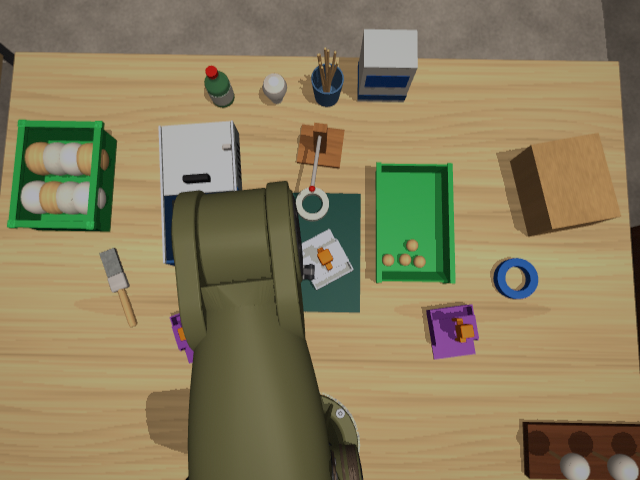

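View pics/w1.png

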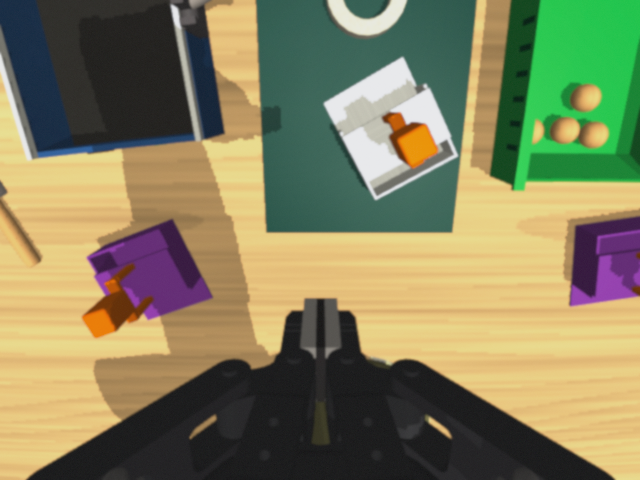

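Top1 shows the lid fully open (handle at (196,178)) and the tub free. In w1 the steel scoop's lip corners are at (324,104) and (405,58), its back corners at (377,199) and (457,157), and the block top near (416,145). The peg tip is just outside the picture. I take a second wrist view, plus one of the peg.

```bash
python3 - <<'E'
from h import *
import pickle
C1=robot.calibration('wrist')
for p in [(324,104),(405,58)]: print(onz(C1,p,.003).round(4))
print('block',onz(C1,(416,145),.147).round(4))
C={'w1':C1}
def snap(n,p,yaw=0):
    robot.move_ptp(p,down(yaw));robot.hold(.2);c=robot.calibration('wrist');im=robot.camera('wrist');cv2.imwrite(f'pics/{n}.png',im);C[n]=c
snap('w2',[.385,-.07,.25]); snap('w3',[.50,.04,.25]); snap('w4',[.50,-.05,.32])
pickle.dump(C,open('C.pkl','wb'));print(robot.observe()['time'])
ims=[cv2.resize(cv2.imread(f'pics/{n}.png'),(400,300),interpolation=cv2.INTER_AREA) for n in('w2','w3','w4')]
cv2.imwrite('pics/m2.png',np.vstack([np.hstack(ims[:2]),np.hstack([ims[2],ims[2]*0])]))
E
```

```text
[0.4671 0.0463 0.003 ]
[ 0.5167 -0.0444  0.003 ]
block [ 0.4343 -0.0288  0.147 ]
32.7583
```

View pics/m2.png

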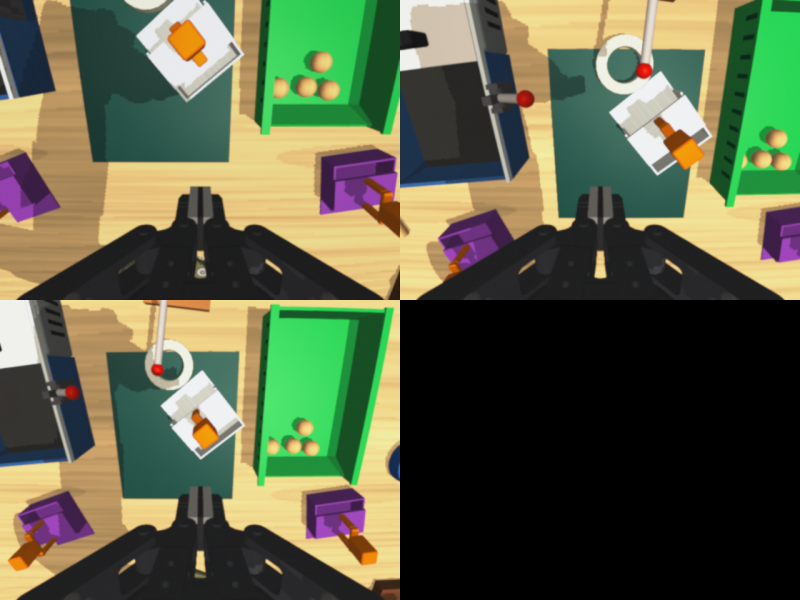

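m2 shows the scoop unmoved. In w3 the lever points outwards, and the peg ball sits at about (389,112) in w3 and (251,112) in w4 (full scale). Next I measure the block, lip and peg exactly by triangulating these views.

```bash
python3 - <<'E'
from h import *
import pickle
C=pickle.load(open('C.pkl','rb'));I={n:cv2.imread(f'pics/{n}.png') for n in C}
# block top: brightest orange
roi={'w1':(380,100,460,190),'w2':(250,10,350,120),'w3':(410,170,520,290),'w4':(300,155,360,240)}
obs=[];
for n,r in roi.items():
    b=max(blobs(I[n],(8,180,200),(20,255,255),60,r)[2],key=lambda q:q[2]);obs.append((C[n],b[:2]));print(n,b)
p,e=tri(obs);print('block top',p.round(4),e.round(4))
# peg
red={}
for n,r in(('w3',(360,90,420,135)),('w4',(230,95,275,130))):
    b=max(blobs(I[n],(172,150,60),(4,255,255),20,r)[2],key=lambda q:q[2]);red[n]=b[:2]
p,e=tri([(C[n],red[n]) for n in red]);print('pegtip',p.round(4),e.round(4),red)
N=[]
for n,(c0,c1) in(('w3',(378,425)),('w4',(240,275))):
    h=cv2.cvtColor(I[n],cv2.COLOR_BGR2HSV);pts=[]
    for y in range(16,54):
        x=np.where((h[y,c0:c1,1]<60)&(h[y,c0:c1,2]>100))[0]
        if 3<len(x)<20: pts.append((c0+x.mean(),y))
    pts=np.array(pts);k=np.polyfit(pts[:,1],pts[:,0],1);print(n,len(pts),k,'res',np.std(pts[:,0]-np.polyval(k,pts[:,1])),'at tip row',np.polyval(k,red[n][1]),red[n])
    a=ray(C[n],(np.polyval(k,20),20))[1];b=ray(C[n],red[n])[1];N.append(np.cross(a,b))
d=np.cross(*N);d/=np.linalg.norm(d);d*=np.sign(d[0]);print('peg dir',d.round(4),'yaw',np.degrees(np.arctan2(d[1],d[0])),'rise',np.degrees(np.arcsin(-d[2])))
# lip line in w1,w3: view-based corner refine
for n,r in(('w1',[(324,104),(405,58)]),('w3',[(336,168),(415,118)])):
    g=cv2.cvtColor(I[n],cv2.COLOR_BGR2GRAY);q=cv2.cornerSubPix(g,np.array(r,np.float32).reshape(-1,1,2),(5,5),(-1,-1),(3,30,.01)).reshape(-1,2)
    w=[onz(C[n],x,.003) for x in q];v=w[1]-w[0];print(n,q.round(1).tolist(),np.round(w,4).tolist(),'len',np.linalg.norm(v),'yaw',np.degrees(np.arctan2(v[0],-v[1])))
E
```

```text
w1 (np.float64(417.3), np.float64(145.6), 998, 2)
w2 (np.float64(298.1), np.float64(63.9), 2111, 1)
w3 (np.float64(461.3), np.float64(246.1), 1383, 2)
w4 (np.float64(328.9), np.float64(217.8), 918, 2)
block top [ 0.4743 -0.054   0.1187] 0.0276
pegtip [0.5813 0.0011 0.165 ] 0.0001 {'w3': (np.float64(389.9), np.float64(112.6)), 'w4': (np.float64(251.7), np.float64(111.4))}
w3 38 [-1.24521282e-01  4.04243353e+02] res 0.16560313588677644 at tip row 390.2222562643619 (np.float64(389.9), np.float64(112.6))
w4 38 [-9.43210417e-02  2.61754076e+02] res 0.2485553539874568 at tip row 251.24671189408056 (np.float64(251.7), np.float64(111.4))
peg dir [ 0.9781 -0.1105 -0.1766] yaw -6.4464348556184925 rise 10.169333675289895
w1 [[322.79998779296875, 102.69999694824219], [402.3999938964844, 56.099998474121094]] [[0.4685, 0.0477, 0.003], [0.5186, -0.0413, 0.003]] len 0.10216429292059476 yaw 29.399238558299093
w3 [[336.0, 168.0], [416.79998779296875, 113.19999694824219]] [[0.5253, 0.0247, 0.003], [0.5786, -0.053, 0.003]] len 0.09416002686513503 yaw 34.45176044357034
```

Block rays from w1 disagree with the later views by 28 mm, so the scoop was knocked between w1 and w2. I remeasure using only w2–w4 and take a fresh look.

```bash
python3 - <<'E'
from h import *
import pickle
C=pickle.load(open('C.pkl','rb'));I={n:cv2.imread(f'pics/{n}.png') for n in C}
px={'w2':(298.1,63.9),'w3':(461.3,246.1),'w4':(328.9,217.8)}
for a,b in(('w2','w3'),('w3','w4'),('w2','w4')): print(a,b,[np.round(v,4) for v in tri([(C[a],px[a]),(C[b],px[b])])])
robot.move_ptp([.40,-.06,.27],down(0));robot.hold(.3);C['w5']=robot.calibration('wrist');im=robot.camera('wrist');cv2.imwrite('pics/w5.png',im);pickle.dump(C,open('C.pkl','wb'))
b=max(blobs(im,(8,180,200),(20,255,255),60,(200,0,450,250))[2],key=lambda q:q[2]);print(b,[ (n,[np.round(v,4).tolist() for v in tri([(C['w5'],b[:2]),(C[n],px[n])])]) for n in px])
print(robot.observe()['time'])
cr=lambda i,x,y,w,h:cv2.resize(i[y:y+h,x:x+w],(400,300),interpolation=cv2.INTER_CUBIC)
cv2.imwrite('pics/m3.png',np.hstack([cr(im,180,0,240,180),cr(I['w3'],310,100,240,180)]))
E
```

```text
w2 w3 [array([ 0.4938, -0.0564,  0.1454]), np.float64(0.0001)]
w3 w4 [array([ 0.4936, -0.0569,  0.1445]), np.float64(0.0001)]
w2 w4 [array([ 0.4938, -0.0566,  0.1452]), np.float64(0.0003)]
(np.float64(317.5), np.float64(96.2), 1902, 2) [('w2', [[0.4914, -0.0578, 0.1702], 0.0001]), ('w3', [[0.4923, -0.0578, 0.1416], 0.0003]), ('w4', [[0.4921, -0.0573, 0.1391], 0.0003])]
33.6333
```

View pics/m3.png

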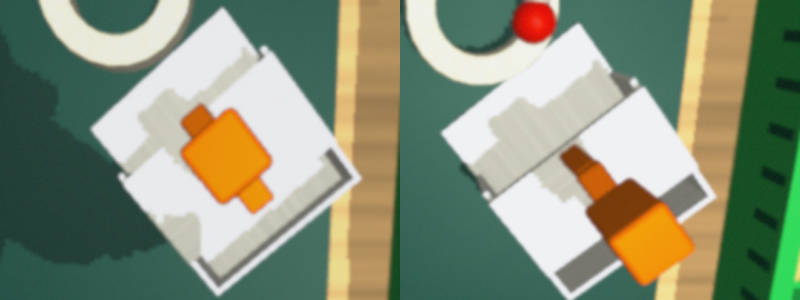

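m3 shows the steel scoop shifted, with its lip close to the tape roll. The lip corners are at (235,78) and (313,5) in w5, and (335,179) and (418,114) in w3.

```bash
python3 - <<'E'
from h import *
import pickle
C=pickle.load(open('C.pkl','rb'))
Q={'w5':[(235.2,78),(313.2,4.8)],'w3':[(335.2,179.2),(418,114.4)]}
for i in(0,1): print('lip corner tri',[np.round(v,4) for v in tri([(C[n],Q[n][i]) for n in Q])])
for n in Q:
    w=[onz(C[n],x,.003) for x in Q[n]];v=w[1]-w[0];y=np.arctan2(v[0],-v[1]);m=(w[0]+w[1])/2;x=np.array([np.cos(y),np.sin(y),0])
    print(n,np.round(w,4).tolist(),np.linalg.norm(v).round(4),'yaw',np.degrees(y).round(2),'origin',(m-.06*x).round(4),'block',(m-.068*x).round(4))
# edges of block top in w5
im=cv2.imread('pics/w5.png');m,l,b=blobs(im,(8,180,200),(20,255,255),60,(200,0,450,250));b=max(b,key=lambda q:q[2])
c=max(cv2.findContours((l==b[3]).astype(np.uint8),0,2)[0],key=cv2.contourArea);r=cv2.boxPoints(cv2.minAreaRect(c));w=np.array([onz(C['w5'],q,.146)[:2] for q in r]);print(np.round(w,4).tolist(),w.mean(0).round(4),[np.degrees(np.arctan2(*(w[(i+1)%4]-w[i])[::-1])).round(1) for i in range(4)])
# reachability of plan
from itertools import product
B=np.array([[0,-1,0],[-1,0,0],[0,0,-1.]])
def tp(o,yaw,pitch):
    Rs=Ro.from_euler('ZY',[yaw,pitch]).as_matrix();return np.array(o)+Rs@[-.008,0,.105],Ro.from_matrix(Rs@B).as_euler('xyz')
for n,o,yaw,p in(('grasp',[.5,-.053,0],40,0),('tray',[.475,-.255,.013],180,0),('tray2',[.55,-.255,.013],180,0),('tilt',[.48,-.255,.04],180,-25),('lift',[.5,-.25,.15],180,-20),('tub',[.53,.2592,.15],183,-20),('pour',[.53,.2592,.16],183,50),('hang0',[.53,.005,.1],84,0),('hang',[.64,0,.07],84,0)):
    a,e=tp(o,np.radians(yaw),np.radians(p));j=robot.ik(a,e);print(n,a.round(3),None if j is None else np.round(j,2))
E
```

```text
lip corner tri [array([5.132e-01, 2.550e-02, 1.000e-04]), np.float64(0.0003)]
lip corner tri [array([ 0.5772, -0.053 ,  0.0064]), np.float64(0.0004)]
w5 [[0.5128, 0.0251, 0.003], [0.5777, -0.0527, 0.003]] 0.1013 yaw 39.83 origin [ 0.4992 -0.0522  0.003 ] block [ 0.493  -0.0574  0.003 ]
w3 [[0.514, 0.0254, 0.003], [0.5775, -0.0542, 0.003]] 0.1018 yaw 38.6 origin [ 0.4988 -0.0518  0.003 ] block [ 0.4926 -0.0568  0.003 ]
[[0.4958, -0.0373], [0.5117, -0.0579], [0.4848, -0.0821], [0.4678, -0.0613]] [ 0.49   -0.0596] [np.float64(-52.3), np.float64(-138.1), np.float64(129.2), np.float64(40.6)]
grasp [ 0.494 -0.058  0.105] [-0.12  0.21 -0.48  0.87  0.   -2.39]
tray [ 0.483 -0.255  0.118] [-0.49  0.29 -0.35  0.93  0.    1.09]
tray2 [ 0.558 -0.255  0.118] [-0.43  0.4  -0.18  0.98  0.    1.14]
tilt [ 0.532 -0.255  0.132] [-0.36  0.71  0.26  1.53 -0.15  1.24]
lift [ 0.543 -0.25   0.246] [-0.36  0.61  0.38  1.67 -0.12  1.23]
tub [0.573 0.261 0.246] [0.37 0.69 0.52 1.73 0.11 1.87]
pour [0.455 0.255 0.234] [ 0.88 -0.29 -1.01  0.17 -0.6   2.18]
hang0 [ 0.529 -0.003  0.205] [-0.01  0.19 -0.26  1.11  0.   -3.04]
hang [ 0.639 -0.008  0.175] [-0.01  0.41 -0.04  1.12  0.   -3.05]
```

The lever is free and the lid is open. I grasp the scoop across its block (fingers along scoop x) and bring it over the tray.

```bash
cat >> h.py <<'E'
B=np.array([[0,-1,0],[-1,0,0],[0,0,-1.]])
G=np.array([-.008,0,.105])          # TCP in the scoop frame
def sp(at,yaw,pitch,ref=(0,0,0)):
    "TCP pose that puts scoop point ref at world `at`; yaw/pitch deg, pitch>0 = lip down"
    Rs=Ro.from_euler('ZY',[yaw,pitch],degrees=True).as_matrix()
    return np.array(at)+Rs@(G-np.array(ref)),Ro.from_matrix(Rs@B).as_euler('xyz')
LIP=(.06,0,0);BACK=(-.06,0,0)
def lin(ps,v=.15,N=None): return robot.move_linear(ps[0],ps[1],max_speed=v,contact_N=N)
E
python3 - <<'E'
from h import *
ya=-50.5
robot.command_gripper(.06,60)
robot.move_ptp([.4933,-.057,.20],down(np.radians(ya)))
robot.move_linear([.4933,-.057,.105],max_speed=.12,contact_N=10);print(robot.observe()['tool_pos'])
robot.command_gripper(.0,60);o=robot.observe();print(o['grip_width'],o['gripper_force'])
robot.move_linear([.4933,-.057,.16],max_speed=.1)
robot.move_linear([.4933,-.057,.31],max_speed=.25);o=robot.observe();print(o['grip_width'],o['gripper_force'],o['wrist_force'],o['time'])
p=sp((.54,-.257,.17),180,0);robot.move_ptp(*p)
print(robot.observe()['time']);c=robot.calibration('wrist');im=robot.camera('wrist');cv2.imwrite('pics/w6.png',im)
t=robot.camera('top');T=robot.calibration('top');cv2.imwrite('pics/top2.png',t)
b=blobs(im,(8,110,80),(22,255,255),60)[2];print(b)
E
```

```text
[ 0.49384995 -0.05706419  0.1055989 ]
0.027606938864121952 58.98076951503754
0.027263443539420867 59.12383675575256 [ 0.30816136  0.44634713 -1.52055874] 41.4333
44.375
[(np.float64(341.4), np.float64(211.6), 142904, 1), (np.float64(208.6), np.float64(120.6), 662, 3), (np.float64(211.1), np.float64(160.6), 393, 5), (np.float64(208.1), np.float64(197.4), 339, 6), (np.float64(319.9), np.float64(358.9), 14214, 8), (np.float64(161.9), np.float64(428.8), 115, 17), (np.float64(478.7), np.float64(429.1), 129, 18), (np.float64(212.2), np.float64(446.0), 162, 19), (np.float64(442.0), np.float64(465.4), 782, 20), (np.float64(193.4), np.float64(469.3), 494, 22)]
```

View pics/w6.png

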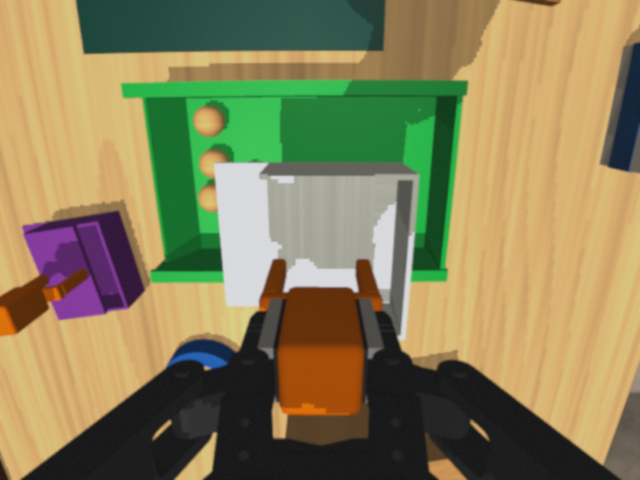

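w6 shows the scoop held squarely over the tray with its lip towards the robot. Balls are at (209,121), (211,161) and (208,197), with one under the lip. The foot line runs from (188,97) to (202,237), and the +y rim's inner edge is at about row 96. I check the tray numbers and make the first pass.

```bash
python3 - <<'E'
from h import *
c=robot.calibration('wrist')
for n,q,z in(('foot',(188.5,105),.012),('foot2',(200,225),.012),('head?',(432,105),.012),('+y rim in',(300,96),.075),('+y rim out',(300,83),.075),('-y rim in',(180,270),.075),('-y rim out',(180,281),.075),('b',(208.6,120.6),.027),('b',(211.1,160.6),.027),('b',(208.1,197.4),.027)): print(n,onz(c,q,z).round(4))
Y=-.257
robot.move_linear(*sp((.505,Y,.06),180,1.5,LIP),max_speed=.2)
k=lin(sp((.505,Y,.012),180,1.5,LIP),.05,5);print(k,robot.observe()['tool_pos'],sp((.505,Y,.012),180,1.5,LIP)[0])
cv2.imwrite('pics/w7.png',robot.camera('wrist'));print(robot.observe()['time'])
E
```

```text
foot [ 0.4163 -0.1704  0.012 ]
foot2 [ 0.4159 -0.2964  0.012 ]
head? [ 0.6608 -0.1705  0.012 ]
+y rim in [ 0.5317 -0.164   0.075 ]
+y rim out [ 0.5318 -0.1537  0.075 ]
-y rim in [ 0.4121 -0.323   0.075 ]
-y rim out [ 0.4107 -0.3348  0.075 ]
b [ 0.4396 -0.1852  0.027 ]
b [ 0.4387 -0.224   0.027 ]
b [ 0.4322 -0.2619  0.027 ]
True [ 0.56968072 -0.25673855  0.1193316 ] [ 0.57022812 -0.257       0.11874405]
46.1167
```

View pics/w7.png

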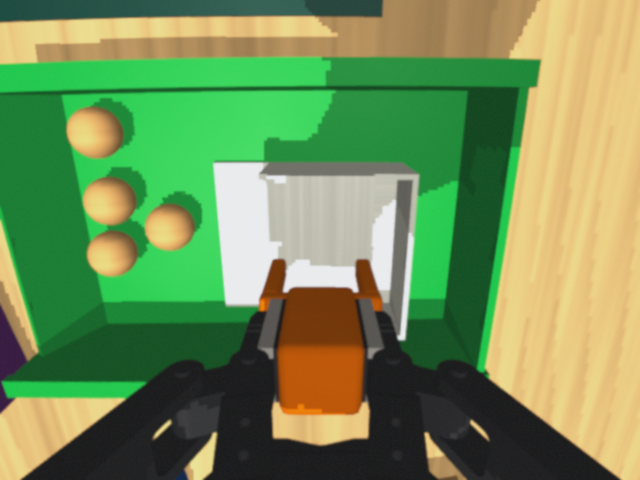

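w7 shows the scoop on the tray floor with four balls ahead of its lip at (96,132), (108,201), (112,254) and (170,227). The foot line is at x = 0.416, and three balls are within the pan's width. Now I push.

```bash
python3 - <<'E'
from h import *
Y=-.2565
k=lin(sp((.418,Y,.0125),180,1.5,LIP),.05,20);o=robot.observe();print(k,o['tool_pos']+[-.068,0,0],o['wrist_force'])
cv2.imwrite('pics/w8.png',robot.camera('wrist'));print(o['time'])
E
```

```text
False [ 0.41531687 -0.25660802  0.11947496] [1.02619962 0.19685723 6.02247856]
47.975
```

View pics/w8.png

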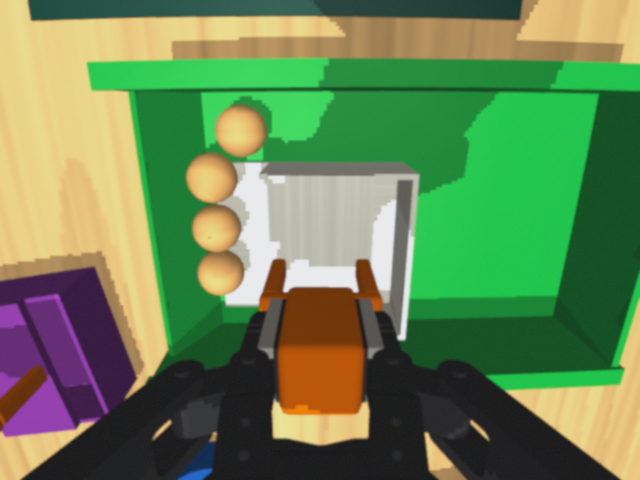

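w8 shows three balls between the lip and ramp at (212,178), (216,228) and (220,272), with the fourth outside the pan at (240,130). I tilt the lip up about the pan's back edge so they roll in.

```bash
python3 - <<'E'
from h import *
Y=-.2565
lin(sp((.5355,Y,.015),180,-9,BACK),.02)
lin(sp((.5355,Y,.017),180,-18,BACK),.02);robot.hold(.3)
o=robot.observe();print(o['wrist_force'],o['time'])
cv2.imwrite('pics/w9.png',robot.camera('wrist'))
E
```

```text
[-0.17463339 -0.07874746 -1.75872098] 50.525
```

View pics/w9.png

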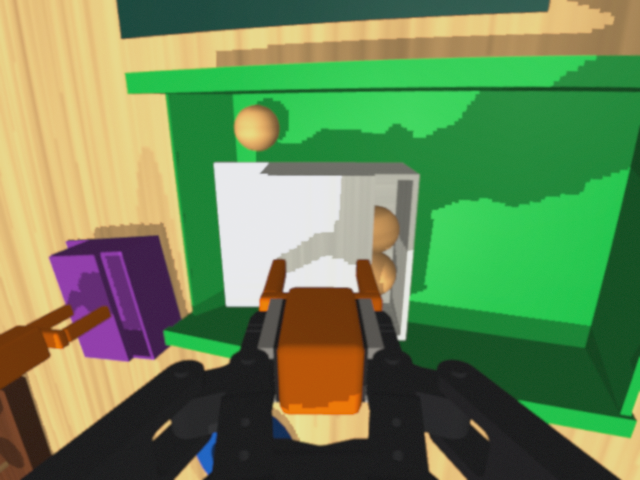

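w9 shows two balls rolled to the back of the pan at (380,228) and (380,272), with the third probably hidden behind the handle. One remains outside at (256,128). I lift, check the tray, then carry to the tub.

```bash
python3 - <<'E'
from h import *
for y,p in((207,-18),(207,0),(207,20),(207,42),(200,42)):
    for at in (M(.02,.01,.10),M(.03,.02,.12)):
        a,e=sp(at,y,p,LIP);j=robot.ik(a,e);print(y,p,a.round(3),None if j is None else np.round(j,2))
lin(sp((.5355,-.2565,.23),180,-18,BACK),.15)
t=robot.camera('top');s=robot.camera('scene')
print('tray top',blobs(t,(8,110,60),(22,255,255),20,(378,170,450,282))[2],'scene',[b for b in blobs(s,(5,130,60),(22,255,255),40,(205,280,340,395))[2] if b[2]<100])
cr=lambda i,x,y,w,h:cv2.resize(i[y:y+h,x:x+w],(400,300),interpolation=cv2.INTER_CUBIC)
cv2.imwrite('pics/m4.png',np.hstack([cr(t,340,150,160,120),cr(s,200,220,160,120)]));print(robot.observe()['time'])
E
```

```text
207 -18 [0.615 0.314 0.179] [0.47 0.84 0.64 1.68 0.   1.57]
207 -18 [0.624 0.325 0.199] [0.48 0.88 0.76 1.76 0.   1.58]
207 0 [0.589 0.301 0.205] [0.47 0.44 0.08 1.21 0.   1.57]
207 0 [0.598 0.312 0.225] [0.48 0.46 0.15 1.26 0.   1.58]
207 20 [0.553 0.283 0.222] [ 0.47  0.08 -0.43  0.72 -0.    1.57]
207 20 [0.563 0.294 0.242] [ 0.48  0.09 -0.36  0.77 -0.    1.58]
207 42 [0.511 0.261 0.224] [ 0.47 -0.24 -0.93  0.15 -0.    1.57]
207 42 [0.52  0.272 0.244] [ 0.49 -0.24 -0.88  0.2  -0.01  1.58]
200 42 [0.51  0.264 0.224] [ 0.56 -0.23 -0.92  0.16 -0.14  1.73]
200 42 [0.519 0.274 0.244] [ 0.57 -0.23 -0.87  0.21 -0.15  1.73]
tray top [(np.float64(385.0), np.float64(258.9), 39, 1)] scene [(np.float64(264.7), np.float64(297.1), 54, 6), (np.float64(207.6), np.float64(325.9), 88, 8), (np.float64(211.8), np.float64(337.3), 96, 9), (np.float64(219.3), np.float64(355.7), 82, 11)]
52.2417
```

View pics/m4.png

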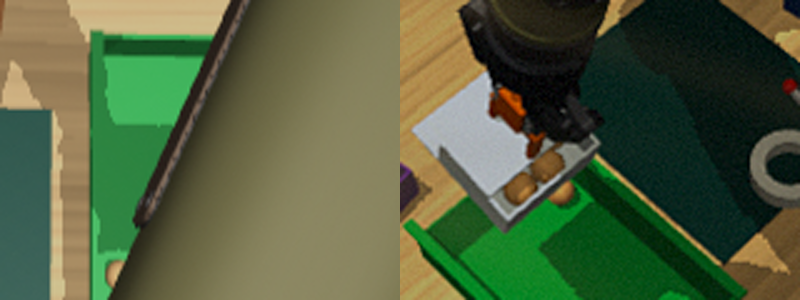

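m4 shows two balls in the pan in the scene view and one in the tray. The third is hidden in both views. I pour what is held into the tub.

```bash
cat > pour.py <<'E'
from h import *
lin(sp((.5355,-.15,.24),185,-18,BACK),.15)
lin(sp(M(.02,.01,.20),207,-18,LIP),.22)
for p,z,v in((-6,.155,.08),(0,.14,.05),(5,.125,.03),(12,.108,.03),(42,.095,.06)): lin(sp(M(.02,.01,z),207,p,LIP),v)
robot.hold(.6)
print(robot.observe()['time'],robot.observe()['wrist_force'])
lin(sp(M(.02,.01,.13),207,35,LIP),.1)
lin(sp(M(.02,.01,.22),207,0,LIP),.15)
t=robot.camera('top');s=robot.camera('scene')
cr=lambda i,x,y,w,h:cv2.resize(i[y:y+h,x:x+w],(400,300),interpolation=cv2.INTER_CUBIC)
import sys
# to tray, high, and look
robot.move_ptp(*sp((.565,-.219,.17),180,0,LIP))
c=robot.calibration('wrist');w=robot.camera('wrist');print(robot.observe()['time'])
t=robot.camera('top')
cv2.imwrite(sys.argv[1],np.vstack([np.hstack([cr(t,140,160,160,120),cr(t,340,150,160,120)]),np.hstack([cr(s,340,140,160,120),cv2.resize(w,(400,300),interpolation=cv2.INTER_AREA)])]))
E
python3 pour.py pics/m5.png
```

```text
59.7417 [-0.08049529  0.04722061 -0.22829072]
63.5417
```

View pics/m5.png

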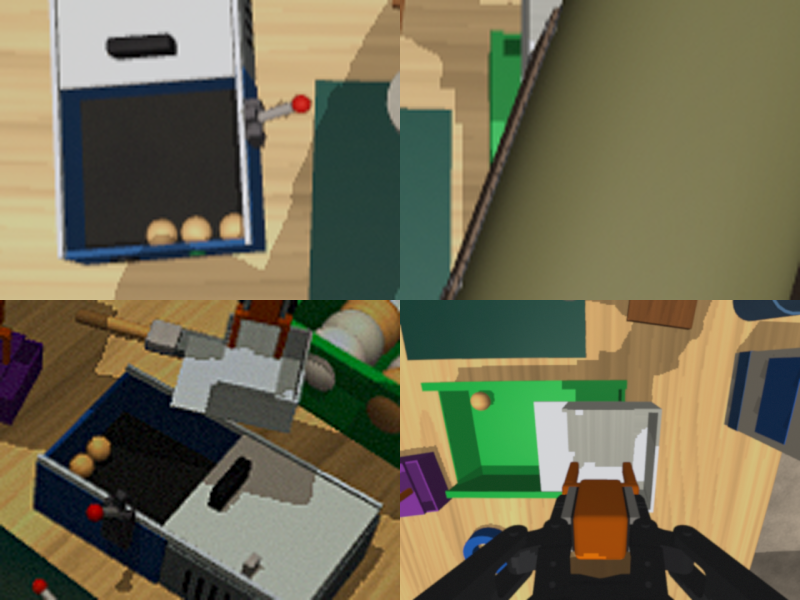

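m5 shows three balls in the tub (top crop: (162,232), (196,230), (231,226)). One is left in the tray, at about (130,160) in the full wrist view, and the tray shows no others. Second pass, hugging the +y wall.

```bash
python3 - <<'E'
from h import *
c=robot.calibration('wrist');w=robot.camera('wrist')
b=[q for q in blobs(w,(8,110,80),(22,255,255),150,(75,120,225,300))[2]];print(b,[onz(c,q[:2],.027).round(4) for q in b])
Y=-.2185
lin(sp((.50,Y,.06),180,1.5,LIP),.2)
print(lin(sp((.50,Y,.0125),180,1.5,LIP),.05,5))
k=lin(sp((.418,Y,.0125),180,1.5,LIP),.05,20);o=robot.observe();print(k,o['tool_pos'],o['wrist_force'],o['time'])
w1=robot.camera('wrist')
lin(sp((.5355,Y,.015),180,-9,BACK),.02)
lin(sp((.5355,Y,.017),180,-18,BACK),.02);robot.hold(.3)
w2=robot.camera('wrist');print(robot.observe()['time'])
cv2.imwrite('pics/m6.png',np.hstack([cv2.resize(i,(400,300)) for i in(w1,w2)]))
E
```

```text
[(np.float64(146.4), np.float64(123.9), 1302, 1), (np.float64(128.4), np.float64(161.4), 642, 2), (np.float64(80.0), np.float64(271.6), 651, 3)] [array([ 0.4629, -0.1488,  0.027 ]), array([ 0.4392, -0.1854,  0.027 ]), array([ 0.3637, -0.3078,  0.027 ])]
True
False [ 0.4832301  -0.21858483  0.11944984] [ 1.16405491 -0.15066479  5.60656727] 67.1
69.7
```

View pics/m6.png

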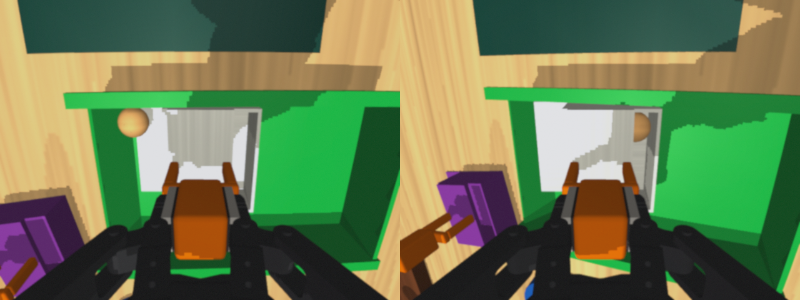

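m6 shows the last ball on the lip at left, then at the back of the pan at (640,127) after tilting. I lift and pour it.

```bash
sed -i '/^# to tray/,$d' pour.py; cat >> pour.py <<'E'
tip=np.array([.5813,.0011,.1655]);mid=np.array([.636,-.0050,.1545]);d=(mid-tip)/np.linalg.norm(mid-tip)
EYE=(-.008,0,.072);hy=np.degrees(np.arctan2(d[1],d[0]))+270;print('hang yaw',hy)
robot.move_ptp(*sp((.48,.01,.27),hy,0,EYE))
lin(sp(tip-.06*d,hy,0,EYE),.15);robot.hold(.2)
t=robot.camera('top');w=robot.camera('wrist');s=robot.camera('scene')
cv2.imwrite(sys.argv[1],np.vstack([np.hstack([cr(t,140,160,160,120),cr(t,240,130,160,120)]),np.hstack([cr(s,280,170,160,120),cv2.resize(w,(400,300),interpolation=cv2.INTER_AREA)])]))
cv2.imwrite('pics/whang.png',w);import pickle;pickle.dump(robot.calibration('wrist'),open('Ch.pkl','wb'))
for q in(tip-.03*d,tip,mid,mid-[0,0,.02]): print(robot.ik(*sp(q,hy,0,EYE)) is not None)
print(robot.observe()['time'])
E
python3 -c "
from h import *
lin(sp((.5355,-.2185,.23),180,-18,BACK),.15)"; python3 pour.py pics/m7.png
```

```text
78.5167 [ 0.24670216 -0.64505625 -1.16898702]
hang yaw 263.6368163694843
True
True
True
True
82.85
```

View pics/m7.png

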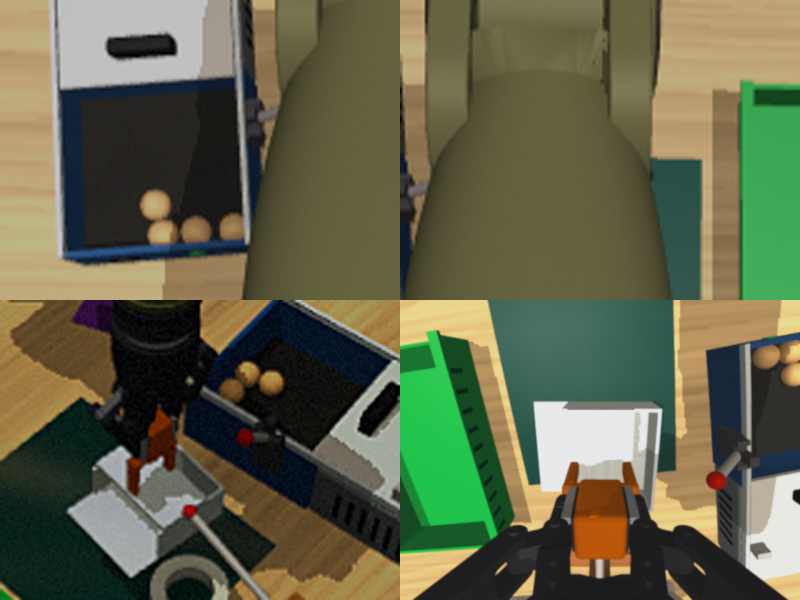

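m7 shows all four balls in the tub at (155,205), (162,232), (196,230) and (231,226). The scoop's eye is lined up with the peg, whose ball appears at (190,512) in the scene crop. Now I insert.

```bash
python3 - <<'E'
from h import *
tip=np.array([.5813,.0011,.1655]);mid=np.array([.636,-.0050,.1545]);d=(mid-tip)/np.linalg.norm(mid-tip)
EYE=(-.008,0,.072);hy=263.64
c=lin(sp(mid,hy,0,EYE),.06,8);o=robot.observe();print(c,o['tool_pos'],sp(mid,hy,0,EYE)[0],o['wrist_force'])
s=robot.camera('scene');cr=lambda i,x,y,w,h:cv2.resize(i[y:y+h,x:x+w],(400,300),interpolation=cv2.INTER_CUBIC)
if not c:
    k=lin(sp(mid-[0,0,.022],hy,0,EYE),.02,4);o=robot.observe();print(k,o['tool_pos'],o['wrist_force'],o['time'])
s2=robot.camera('scene')
cv2.imwrite('pics/m8.png',np.hstack([cr(i,300,190,160,120) for i in(s,s2)]))
E
```

```text
False [ 0.6358175  -0.00498899  0.18764603] [ 0.636  -0.005   0.1875] [ 0.42949975  0.05995012 -1.30631496]
True [ 0.63584175 -0.00499578  0.17202171] [0.1477904  0.65415594 3.98882644] 85.7417
```

View pics/m8.png

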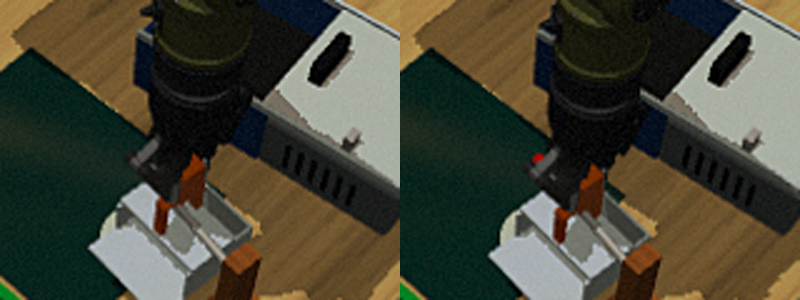

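m8 shows the peg running through the eye. Contact came after lowering 15.6 mm, as expected for the eye's top resting on the peg. I release, rise, and push the lid shut.

```bash
python3 - <<'E'
from h import *
L=lambda: Ro.from_euler('z',-YM).apply(robot.observe()['tool_pos']-OM).round(4)
robot.command_gripper(.05);robot.hold(.2)
p=robot.observe()['tool_pos']
robot.move_linear(p+[0,0,.05],max_speed=.08);robot.move_linear(p+[0,0,.12],max_speed=.2)
robot.command_gripper(0.0,30)
robot.move_ptp(M(.15,0,.20),down(YT))
robot.move_linear(M(.15,0,.101),max_speed=.15)
c=robot.move_linear(M(-.042,0,.101),max_speed=.08,contact_N=25);print(c,L(),robot.observe()['time'])
if L()[0]>-.02: c=robot.move_linear(M(-.042,0,.101),max_speed=.06,contact_N=30);print(c,L())
robot.move_linear(M(.0,0,.2),max_speed=.2)
robot.move_ptp(M(-.1,.05,.25),down(YT))
print(robot.observe()['time'])
t=robot.camera('top');s=robot.camera('scene');cr=lambda i,x,y,w,h:cv2.resize(i[y:y+h,x:x+w],(400,300),interpolation=cv2.INTER_CUBIC)
cv2.imwrite('pics/m9.png',np.vstack([np.hstack([cr(t,140,120,200,150),cr(s,340,140,200,150)]),np.hstack([cr(t,250,100,160,120),cr(s,300,220,160,120)])]))
print(knob())
E
```

```text
True [-0.0322 -0.      0.1017] 92.6833
93.9083
[[0.0342, -0.147, 0.1511]]
```

View pics/m9.png

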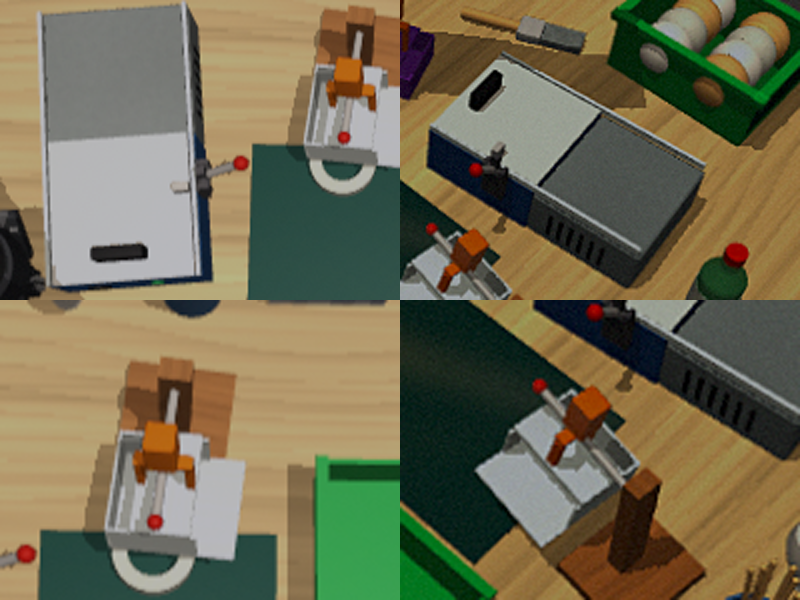

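m9 shows the lid shut with its handle back at its first place, and the scoop hanging by its eye on the peg. The lever still leans outwards. I flip it back from the outside.

```bash
python3 - <<'E'
from h import *
L=lambda: Ro.from_euler('z',-YM).apply(robot.observe()['tool_pos']-OM).round(4)
r=down(YT)
robot.move_ptp(M(.0,-.1,.29),r)
robot.move_linear(M(.03,-.188,.27),max_speed=.2);robot.move_linear(M(.03,-.188,.135),max_speed=.15)
c=robot.move_linear(M(.03,-.068,.135),max_speed=.05,contact_N=25);print(c,L(),robot.observe()['wrist_force'])
if L()[1]<-.088: c=robot.move_linear(M(.03,-.068,.135),max_speed=.05,contact_N=28);print(c,L())
robot.move_linear(M(.03,-.12,.14),max_speed=.2);robot.move_linear(M(.0,-.12,.25),max_speed=.25)
robot.move_ptp(M(-.1,.06,.28),r);robot.hold(.3)
print(knob(),robot.observe()['time'])
t=robot.camera('top');s=robot.camera('scene');T=robot.calibration('top');S=robot.calibration('scene')
a=blobs(t,(0,0,0),(180,255,45),60,(180,235,220,256))[2];b=blobs(s,(0,0,0),(180,255,60),40,(370,172,396,198))[2];print(a,b)
cr=lambda i,x,y,w,h:cv2.resize(i[y:y+h,x:x+w],(400,300),interpolation=cv2.INTER_CUBIC)
cv2.imwrite('pics/m10.png',np.vstack([np.hstack([cr(t,140,120,200,150),cr(s,340,140,200,150)]),np.hstack([cv2.resize(t,(400,300)),cr(s,300,220,160,120)])]))
E
```

```text
True [ 0.0306 -0.1645  0.136 ] [ 0.90259389 -3.0381825   2.81145105]
True [ 0.031  -0.1625  0.1369]
[[0.0321, -0.0972, 0.1719]] 100.2417
[(np.float64(199.2), np.float64(246.1), 182, 1)] [(np.float64(382.5), np.float64(185.0), 172, 1)]
```

View pics/m10.png

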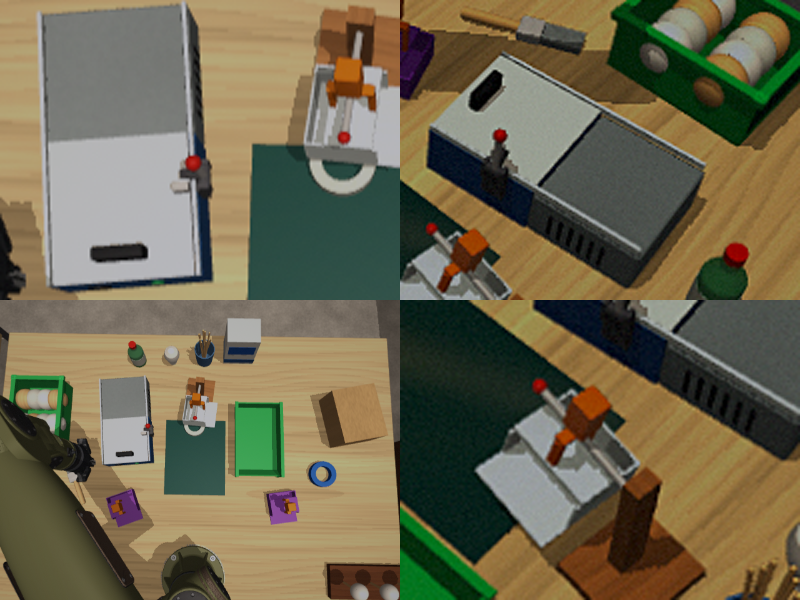

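m10 shows the lid handle exactly at its first pixel (199,246), so the lid is shut. The lever only stands upright, because the impact stopped my push early. I finish the push more slowly.

```bash
python3 - <<'E'
from h import *
L=lambda: Ro.from_euler('z',-YM).apply(robot.observe()['tool_pos']-OM).round(4)
r=down(YT)
robot.move_ptp(M(.0,-.1,.29),r)
robot.move_linear(M(.03,-.145,.25),max_speed=.2);robot.move_linear(M(.03,-.145,.136),max_speed=.15)
robot.move_linear(M(.03,-.092,.136),max_speed=.04);print(L(),robot.observe()['wrist_force'])
c=robot.move_linear(M(.03,-.070,.136),max_speed=.02,contact_N=22);print(c,L(),robot.observe()['wrist_force'])
robot.move_linear(M(.03,-.13,.14),max_speed=.2);robot.move_linear(M(.0,-.12,.25),max_speed=.25)
robot.move_ptp(M(-.1,.06,.28),r);robot.hold(.3)
print(knob(),robot.observe()['time'])
t=robot.camera('top');s=robot.camera('scene')
cr=lambda i,x,y,w,h:cv2.resize(i[y:y+h,x:x+w],(400,300),interpolation=cv2.INTER_CUBIC)
cv2.imwrite('pics/m11.png',np.vstack([np.hstack([cr(t,140,120,200,150),cr(s,340,140,200,150)]),np.hstack([cv2.resize(t,(400,300)),cr(s,300,220,160,120)])]))
E
```

```text
[ 0.03   -0.0919  0.1361] [-0.33464925 -2.25755926  0.60455929]
False [ 0.0301 -0.0739  0.136 ] [  1.3025497  -15.36085961   2.7825087 ]
[[0.0308, -0.0485, 0.1515]] 107.5417
```

View pics/m11.png

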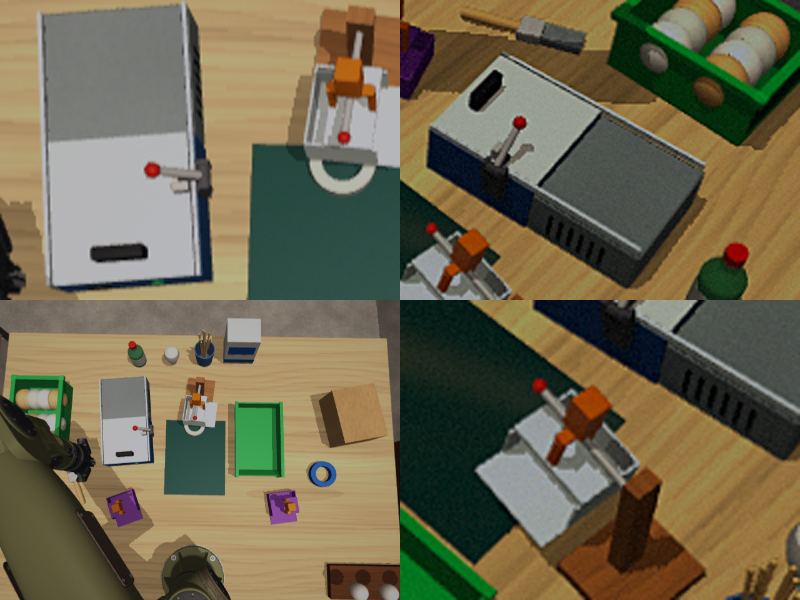

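m11 shows the lever leaning inwards at its stop (knob at crop (152,169)), the lid shut, the scoop hanging on the peg, and the tray empty. I hand in.

```bash
python3 -c "
from bench import robot
print(robot.hand_in())"
```

```text
the job is handed in; nothing more can be done
None
```

I handed the job in at about 108 s: all four balls are in the tub, the lid is shut and locked, the scoop hangs by its eye on the peg, and the tape rolls and brush were not deliberately touched; the judge's result was not shown.

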